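Unload a vial block from under a spring hold-down finger

ROBOT

A 6-joint arm with a two-finger parallel gripper is mounted at the origin on the work surface. World frame = base frame: x ahead of the robot, y to its left, z up, the work surface at z = 0. Lengths are in m, angles in rad, forces in N, time in s.
With the tool pointing down it reaches from about 0.2 to 0.875 m from the base axis. Payload 3.4 kg.
Tool frame: the origin (TCP) lies on the centre line of the jaws, within the pads' length; the fingertips stand 25 mm ahead of it and the grasp point (between the pads) lies 6 mm ahead of it (bot.finger_overhang is the distance from the TCP to the fingertips, in m); z points along the fingers, y is the direction in which the jaws open and shut (so a half turn about z gives the same grasp; the last joint's range is limited). The gripper opens to 94 mm and grips with 3 to 60 N. Pads are 16 mm wide; open, the fingers measure 119 mm over their backs; the gripper's body (75 mm by 177 mm) begins 78 mm behind the grasp point.
Start: joints at [1.003, 0.276, 1.505, -0, 1.361, -0.121], TCP at [0.248, 0.519, 0.23] pointing down, gripper open.
Joint ranges: [-2.89, 2.89], [-0.75, 2.08], [0.22, 2.7], [-1.18, 4.32], [0.11, 2.71], [-2.7, 2.7]. Speed limits (rad/s): [2.57, 2.57, 3.14, 3.14, 3.14, 3.14].

INTERFACE

Orientations are given as a unit quaternion [x, y, z, w].
In Python, from workcell import status, capture, workorder, bot gives the robot as it stands.
- The arm moves only by the tool play_rows, never from a script. Its argument "series" is a list of rows, each a list of 7 numbers: the turn, a rotation vector about the tool's x, y, z in degrees, then the shift along the tool's x, y, z in cm, then the closure, from 0 (fully open) to 1 (shut). A call has exactly 10 rows; each row is the pose to reach, as a shift and turn from the pose commanded when the call began, along the tool's axes at that moment; what a row does not reach only later rows make up. A row lasts 1/10 s, in which the tool goes at most 50 mm and 8.59 degrees, less where a joint would pass 70% of its speed; a pose out of reach is approached as far as the arm can. A call with a gripper value outside its range is refused whole. The fingers move at their own pace and stop on an object; "force" is the grip in N (left out, the last holds). Time passes only in rows, so rows that repeat a pose let the fingers close, or fill a call up. It gives the time, the measured TCP pose, the force and the opening at its end, in the units of the state.
- status.read_state(): the state, without advancing time (a new reading comes with each control period).
- capture(name): name is "scene" or "top" or "wrist"; returns a dict with "img" (400x640x3 uint8, red, green, blue), "K" (3x3 intrinsics, pixels), "k1" (the pictures are not rectified: a ray, as slopes to the right and down, at radius r is drawn at 1 + k1 r^2 times it, then the intrinsics apply), "cam_to_world" (4x4, takes a point from camera to world coordinates). Camera axes: x right, y down, z forward; pixel columns grow to the right and rows downward; lengths in m; the calibration is good to about 2 mm. A picture is of the moment at which its call begins. There is no depth.
- workorder.close_job(): hands the job in, once; it reports no verdict.
The state is a dict: "time_s": time; "joint_positions": joint angles; "qd": joint speeds; "joint_efforts": joint torques, N m; "position": TCP position; "tcp_rot": TCP orientation; "ft_force": force on the tool from outside, world axes, zero at the start; "moment": the same for the moment, N m; "opening": finger opening in m.
Only numpy, scipy, OpenCV 4.12 (cv2) and the standard library are available. Lean on these libraries where they do the work, as an engineer would, in place of code of your own. Each camera call takes 0.05 s, during which the arm holds its last target.

TASK

Free the metal vial block on the bench mixer: lift the spring-loaded hold-down finger clear of the block and swing it well aside (at least 45 degrees) before you move the block. Then take the block out by its handle, set it down gently, flat and upright, on the floor of the steel tray (do not drop it in), and swing the finger back so that it again points straight over the empty nest and is fully down. Leave the tip box, the bottle and the stack of dishes where they are.

Things in the scene. Friction and masses are not known exactly. Their poses are not given: they have to be found in the camera images.
- mixer: White bench mixer fixed to the table, a low box 250 x 170 mm (its own x by y) with a metal deck 50 mm high on which the nest lies. Origin: on the table under the nest's centre; the housing reaches from x = -103 to +147 mm and y = -85 to +85 mm. Its +x axis runs from the nest's centre to the finger's post, which stands at x = +92 mm, y = 0. It never moves within an episode.
- nest (a point): Centre of the nest's floor, 50 mm above the table; axes as the mixer. The nest is a flat deck with four ledges 6 mm high around the block's foot, 2 mm clear of it on each side: the block comes out straight up.
- finger_lift (a joint): Height of the hold-down finger in m: about 0 while it presses on the seated block, -0.006 when fully down with nothing under it, +0.022 at its upper stop. A spring always pulls it down: about 6 N at 0 and 9 N at the upper stop, plus 1 N of weight; let go, it drops back down. The finger's tip sits between two ears on the block, 8 mm high, so it must rise at least 10 mm before it can swing.
- finger_swing (a joint): Swivel of the finger about its upright post in rad: 0 = pointing from the post straight over the nest (along the mixer's -x); positive is anticlockwise seen from above; it goes 1.6 either way. Light friction: it stays at the angle where it is left. Its axis is the vertical through finger_grip.
- finger_grip (a point): Point to grip the finger: on the swivel axis, inside the finger's upright black grip, a flat block 34 mm long (along the point's x), 12 mm thick (along the point's y) and 38 mm tall, whose top is 11 mm above this point and whose bottom is 27 mm below it. It is rigid with the finger, so it lifts and turns with it: pinch its 34 mm faces (closing along the point's y), raise, and turn the hand about the vertical. The point is 106 mm above the table at finger_lift 0.
- finger_tip (a point): Underside of the finger near its free end, 52 mm from the swivel axis; the finger is a flat dark steel bar 14 mm wide and 7 mm thick that points along the point's -x.
- block: Loose aluminium vial block 120 x 70 x 20 mm (its x, y, z), 0.36 to 0.59 kg, with two rows of white vial caps, two small ears at its +x end (tops 28 mm above its underside) and a black bar handle on two legs over its middle. Origin: centre of its underside, z up. At the start it sits in the nest with its axes along the mixer's.
- handle (a point): Centre of the block's handle bar, 51 mm above the block's underside: the bar is 64 mm long (block's x), 12 mm wide (block's y) and 14 mm tall; pinch it from above, closing along the block's y. 22 mm of free space under the bar.
- tray: Loose open steel tray 180 x 140 mm (its x, y), walls 4 mm thick and 22 mm high, on the table to the left or the right of the mixer. Origin: centre of its underside.
- tray_in (a point): Centre of the tray's inner floor (172 x 132 mm), 4 mm above the table; axes as the tray.
- tipbox: Closed grey box with a clear lid, 125 x 85 x 70 mm, standing on the other side of the mixer from the tray. Not to be moved. Origin: centre of its underside.
- bottle: Amber bottle, 60 mm across and about 130 mm tall, beyond the mixer or the tray, to one side. Not to be moved. Origin: centre of its underside.
- dishes: Stack of three white dishes, 60 mm across and 38 mm high, beyond the mixer or the tray, to one side. Not to be moved. Origin: centre of its underside.
There are look-alikes about, which are no part of the job. Several things have the shape of the tray; the one meant has the colours described above.

How it is judged:
By the outcome, as a careful person would: the job done as asked, in the order asked, and still so for the second after the job is handed in, with the robot touching nothing.
It also fails if it takes over 58 s, if anything falls off the work surface, if the arm or the gripper's body presses on something with over 40 N, if the wrist force passes 120 N, or if a joint passes its speed limit or range.

## Working session

There is one attempt and no reset: what is moved stays moved. The work goes in short steps, Python scripts to look and compute and a tool call to move; the robot and the scene stay as the last step left them, time stands still between calls to the robot, and variables do not carry over. Pictures are saved under pics/ and viewed, and the job is handed in when it is done.

Besides the shell and the picture viewer there is one more tool, called after "Emit:" as name(argument=value, ...) on one line, values as JSON. play_rows: Moves the arm, as the interface text tells. Its arguments: {"type":"object","properties":{"series":{"type":"array"},"force":{"type":"number"}},"required":["series"]}

```bash
ls; mkdir -p pics
python3 - <<'E'
from workcell import status,capture,workorder,bot
import cv2,numpy as np
s=status.read_state();print({k:np.round(v,3) for k,v in s.items()})
for n in("scene","top","wrist"):
    c=capture(n);cv2.imwrite(f"pics/{n}0.png",c["img"][:,:,::-1]);print(n,c["K"],c["k1"],np.round(c["cam_to_world"],3))
    np.savez(f"pics/{n}0.npz",**{k:np.array(v) for k,v in c.items()})
E
```

```text
pics
{'time_s': np.float64(0.0), 'joint_positions': array([ 1.003,  0.277,  1.506,  0.   ,  1.361, -0.121]), 'qd': array([ 0.   ,  0.   , -0.001,  0.   ,  0.001,  0.001]), 'joint_efforts': array([ 2.0000e-03, -4.0458e+01, -2.3723e+01,  7.0000e-02,  3.5000e-02,
       -0.0000e+00]), 'position': array([0.248, 0.518, 0.23 ]), 'tcp_rot': array([ 0.222,  0.975, -0.001, -0.   ]), 'ft_force': array([ 0.298,  1.446, -0.33 ]), 'moment': array([-0.086, -0.031, -0.027]), 'opening': np.float64(0.094)}
scene [[494.43125319   0.         319.97036839]
 [  0.         494.43125319 190.36050652]
 [  0.           0.           1.        ]] -0.0065234291946080535 [[-0.841  0.401 -0.363  0.908]
 [ 0.54   0.637 -0.549  0.676]
 [ 0.011 -0.658 -0.753  1.024]
 [ 0.     0.     0.     1.   ]]
top [[493.56153265   0.         327.15231752]
 [  0.         493.56153265 197.80006439]
 [  0.           0.           1.        ]] -0.08499644303921369 [[ 1.000e-03 -9.830e-01  1.820e-01  2.630e-01]
 [-1.000e+00 -2.000e-03 -5.000e-03 -1.300e-02]
 [ 5.000e-03 -1.820e-01 -9.830e-01  1.257e+00]
 [ 0.000e+00  0.000e+00  0.000e+00  1.000e+00]]
wrist [[331.34540745   0.         318.2989178 ]
 [  0.         331.34540745 198.95975025]
 [  0.           0.           1.        ]] 0.01096798933274276 [[ 0.434  0.875  0.215  0.186]
 [ 0.901 -0.421 -0.105  0.548]
 [-0.002  0.239 -0.971  0.386]
 [ 0.     0.     0.     1.   ]]
```

View pics/scene0.png

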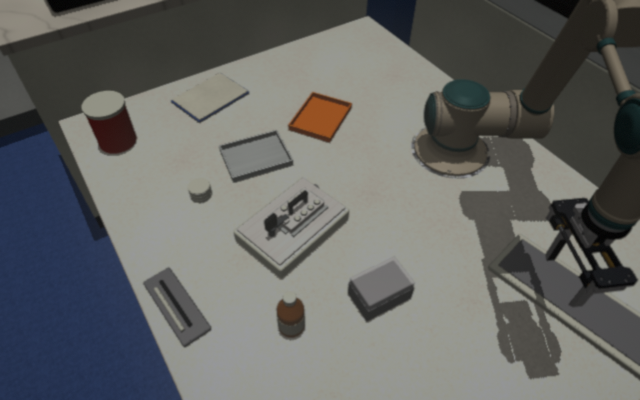

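View pics/top0.png

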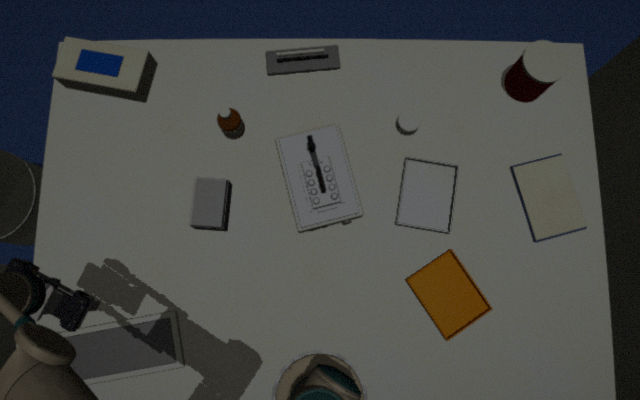

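View pics/wrist0.png

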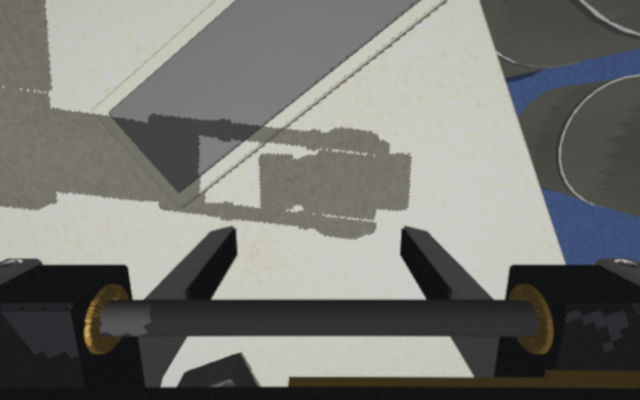

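Tray candidates in the top view: the grey steel one at (427,196), an orange one at (448,294), a cream pad or tray at (548,197) and a big grey bin at (125,345). By its colour and size I choose (427,196). The mixer is at (318,180), with the finger post on its far side at about (311,140). Close crops come next to check this.

Run:
```python
import cv2
t=cv2.imread("pics/top0.png");s=cv2.imread("pics/scene0.png")
cv2.imwrite("pics/t1.png",cv2.convertScaleAbs(cv2.resize(t[110:250,260:470],None,fx=3.8,fy=3.8,interpolation=cv2.INTER_CUBIC),alpha=1.5))
cv2.imwrite("pics/s1.png",cv2.convertScaleAbs(cv2.resize(s[120:280,200:360],None,fx=3.7,fy=3.7,interpolation=cv2.INTER_CUBIC),alpha=1.3))
```

```text
(no output)
```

View pics/t1.png

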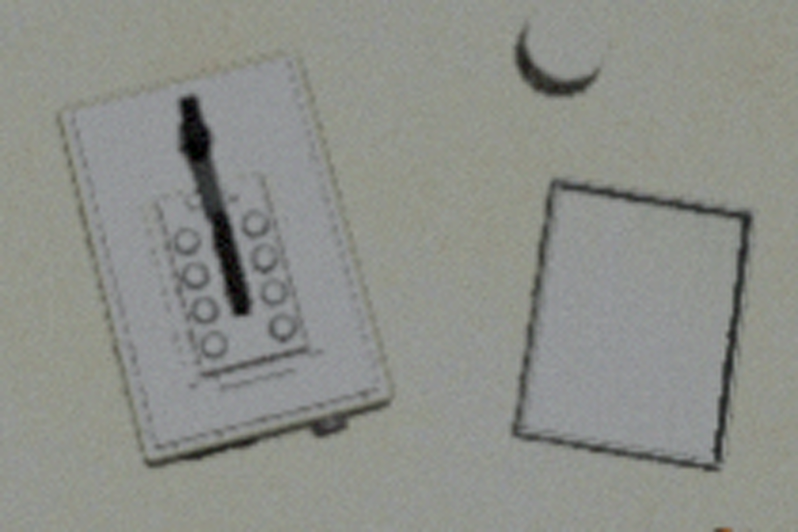

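View pics/s1.png

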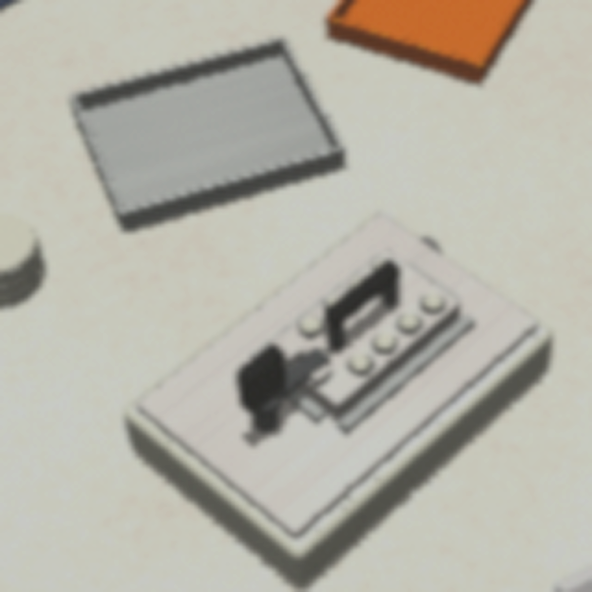

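```bash
cat > h.py <<'E'
import numpy as np,cv2
from scipy.optimize import least_squares
from scipy.spatial.transform import Rotation as R
def load(n): return dict(np.load(f"pics/{n}.npz"))
def proj(c,P):
    P=np.atleast_2d(P);T=np.linalg.inv(c["cam_to_world"]);q=P@T[:3,:3].T+T[:3,3]
    s=q[:,:2]/q[:,2:];s=s*(1+float(c["k1"])*(s**2).sum(1,keepdims=True))
    return s@c["K"][:2,:2].T+c["K"][:2,2]
def ray(c,uv):
    d=(np.array(uv,float)-c["K"][:2,2])/c["K"][0,0];s=d.copy()
    for _ in range(20): s=d/(1+float(c["k1"])*(s@s))
    M=c["cam_to_world"];v=M[:3,:3]@[*s,1];return M[:3,3],v/np.linalg.norm(v)
def onz(c,uv,z):
    o,v=ray(c,uv);return o+v*(z-o[2])/v[2]
def tri(a,ua,b,ub):
    o,v=ray(a,ua);p,w=ray(b,ub)
    t=np.linalg.lstsq(np.c_[v,-w],p-o,rcond=None)[0]
    x,y=o+t[0]*v,p+t[1]*w;return (x+y)/2,np.linalg.norm(x-y)
def pts(p,L):
    L=np.atleast_2d(L);c,s=np.cos(p[2]),np.sin(p[2])
    return np.c_[p[0]+c*L[:,0]-s*L[:,1],p[1]+s*L[:,0]+c*L[:,1],L[:,2]]
def fit(obs,p0):
    f=lambda p:np.concatenate([(proj(c,pts(p,L))-uv).ravel() for c,L,uv in obs])
    r=least_squares(f,p0,loss="soft_l1");return r.x,f(r.x)
E
python3 - <<'E'
from h import *
t=load("top0");s=load("scene0")
ct=lambda a:np.array(a)/3.8+[260,110]-0.4
cs=lambda a:np.array(a)/3.7+[200,120]-0.4
L=[(.147,.085,.05),(.147,-.085,.05),(-.103,-.085,.05),(-.103,.085,.05)]
ut=ct([(60,110),(298,52),(392,395),(148,460)]);us=cs([(300,545),(130,415),(380,210),(550,335)])
for o in([(t,L,ut)],[(s,L,us)],[(t,L,ut),(s,L,us)]):
    p,r=fit(o,[.6,0,0]);print("mixer",p.round(4),np.degrees(p[2]).round(2),r.round(1))
pm=p
for h in (.022,):
  L=[(.09,.07,h),(.09,-.07,h),(-.09,-.07,h),(-.09,.07,h)]
  ut=ct([(553,182),(750,212),(718,468),(515,433)]);us=cs([(122,222),(73,98),(285,42),(343,157)])
  for o in([(t,L,ut)],[(s,L,us)],[(t,L,ut),(s,L,us)]):
    p,r=fit(o,[.5,-.2,0]);print("tray",p.round(4),np.degrees(p[2]).round(2),r.round(1))
# overlay
def ov(c,src,sc,o,name):
    im=cv2.imread(src)
    w,h=o[2:];im=cv2.convertScaleAbs(cv2.resize(im[o[1]:o[1]+h,o[0]:o[0]+w],None,fx=sc,fy=sc,interpolation=cv2.INTER_CUBIC),alpha=1.4)
    def pl(q,L,col):
        u=((proj(c,pts(q,L))-[o[0],o[1]]+.4)*sc*8).astype(np.int32);cv2.polylines(im,[u],True,col,1,cv2.LINE_AA,3)
    rect=lambda x0,x1,y0,y1,z:[(x0,y0,z),(x1,y0,z),(x1,y1,z),(x0,y1,z)]
    pl(pm,rect(-.103,.147,-.085,.085,.05),(0,255,0))
    pl(pm,rect(-.06,.06,-.035,.035,.07),(0,0,255));
    pl(pm,rect(-.032,.032,-.006,.006,.108),(255,0,255))
    pl(pm,rect(.092-.017,.092+.017,-.006,.006,.117),(255,255,0))
    pl(p,rect(-.09,.09,-.07,.07,.022),(255,0,0));pl(p,rect(-.09,.09,-.07,.07,0),(0,255,255))
    cv2.imwrite(name,im)
ov(t,"pics/top0.png",3.8,(260,110,210,140),"pics/ot.png");ov(s,"pics/scene0.png",3.7,(200,120,160,160),"pics/os.png")
E
```

```text
mixer [ 0.523  -0.0026  0.261 ] 14.95 [-1.4 -1.   0.3 -2.   2.   0.9 -0.4  1.3]
mixer [0.5285 0.0061 0.2631] 15.08 [ 0.1  5.1 -3.3 -0.5 -0.  -0.4  2.7 -0.7]
mixer [ 0.5242 -0.0011  0.2607] 14.94 [-2.  -1.5 -0.2 -2.5  1.4  0.4 -1.   0.8 -0.   1.9 -3.  -3.4  0.  -2.7
  2.4 -3.2]
tray [ 0.5021 -0.273  -0.169 ] -9.68 [-0.6 -1.3  0.6 -0.2  0.5  0.5 -0.5  0.5]
tray [ 0.5069 -0.2697 -0.1759] -10.08 [-0.7 -0.2 -0.8  0.4  0.5 -0.   1.2 -0.2]
tray [ 0.5039 -0.2723 -0.171 ] -9.8 [-0.8 -2.   0.4 -0.8  0.1 -0.1 -0.9 -0.3  0.1 -1.1 -0.3 -0.4  0.7 -0.9
  1.7 -1.3]
```

View pics/ot.png

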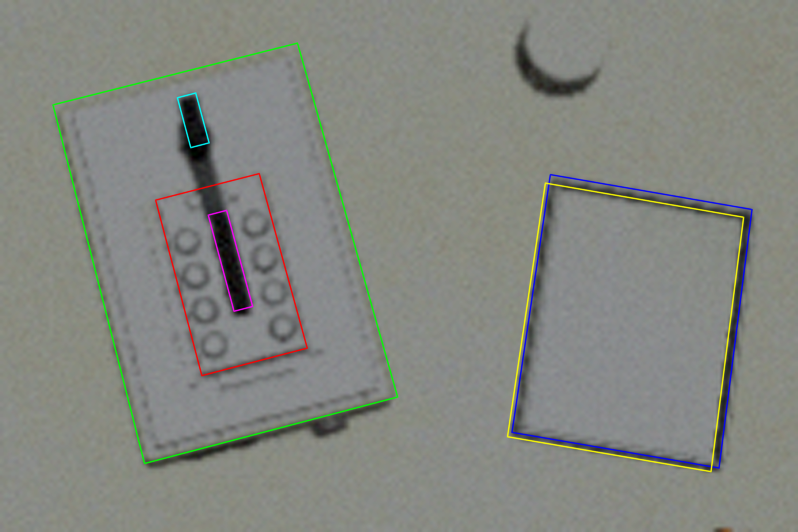

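View pics/os.png

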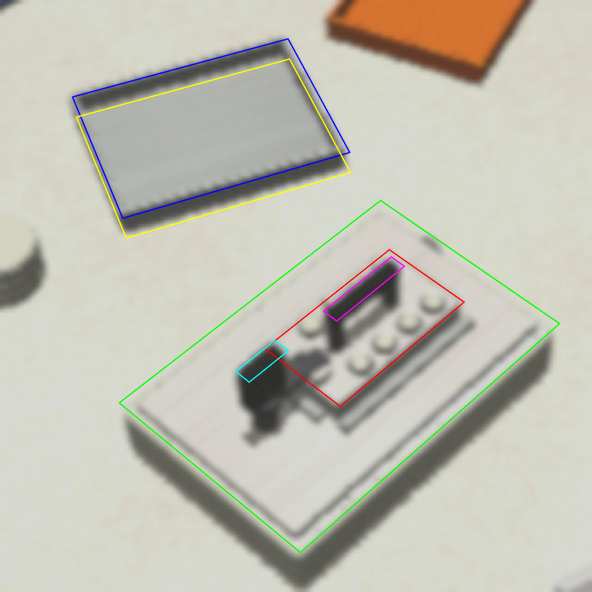

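The crop confirms the grey steel tray with dark walls at top (427,196). The overlays match the handle, the finger grip and the tray to within about 3 mm. The finger points along the mixer's -x. Next is a move above the finger post for a closer look.

```bash
cat >> h.py <<'E'
def go(x,y,z,hd):
    from workcell import status
    s=status.read_state();R0=R.from_quat(s["tcp_rot"])
    h=np.radians(hd);X=np.array([np.cos(h),np.sin(h),0]);Z=np.array([0,0,-1.]);R1=R.from_matrix(np.c_[X,np.cross(Z,X),Z])
    r=(R0.inv()*R1).as_rotvec(degrees=True);d=R0.inv().apply(np.array([x,y,z])-s["position"])*100
    t=R0.as_matrix()[:,0]
    print("turn",r.round(1),"shift",d.round(2),"| t",round(s["time_s"],2),"pos",np.round(s["position"],4),"hd",np.degrees(np.arctan2(t[1],t[0])).round(2)%360,"F",np.round(s["ft_force"],1),"open",s["opening"].round(4),"q",np.round(s["joint_positions"],2))
E
python3 - <<'E'
from h import *
from workcell import bot
print([a for a in dir(bot) if a[0]!='_'])
pm=[.524,-.0015,.2607]
print(pts(pm,[(.092,0,.106),(0,0,.101)]))
go(.613,.022,.23,194.94)
E
```

```text
['Unreachable', 'finger_overhang']
[[ 0.6128913   0.02221364  0.106     ]
 [ 0.524      -0.0015      0.101     ]]Traceback (most recent call last):
  File "<stdin>", line 6, in <module>
  File "h.py", line 31, in go
    print("turn",r.round(1),"shift",d.round(2),"| t",round(s["time_s"],2),"pos",np.round(s["position"],4),"hd",np.degrees(np.arctan2(t[1],t[0])).round(2)%360,"F",np.round(s["ft_force"],1),"open",s["opening"].round(4),"q",np.round(s["joint_positions"],2))
                                                                                                                                                                                                   ^^^^^^^^^^^^^^^^^^
AttributeError: 'float' object has no attribute 'round'
```

```bash
sed -i 's/s\["opening"\].round(4)/round(s["opening"],4)/' h.py
python3 - <<'E'
from h import *
go(.613,.022,.23,194.94)
E
```

```text
turn [ -0.1  -0.  -40.5] shift [-5.433e+01 -2.899e+01  2.000e-02] | t 0.15 pos [0.2483 0.5182 0.2298] hd 154.4 F [ 0.9 -0.7  0.1] open 0.0937 q [ 1.    0.28  1.51 -0.    1.36 -0.12]
```

Emit:
play_rows(series=[[0,0,-2,-2,-1,0,0],[0,0,-6,-5,-3,0,0],[0,0,-11,-9,-5,0,0],[0,0,-16,-13,-7,0,0],[0,0,-21,-17,-9,0,0],[0,0,-26,-21,-11,0,0],[0,0,-31,-25,-13,0,0],[0,0,-36,-29,-15,0,0],[0,0,-40,-33,-17,0,0],[0,0,-40.5,-36.5,-19,0,0]])

```text
time_s: 1.15
position: [0.4967, 0.1877, 0.2303]
tcp_rot: [-0.13, 0.992, -0.0, 0.0]
ft_force: [0.7, -0.0, 0.2]
opening: 0.0938
```

Run:
```python
from h import *
go(.613,.022,.23,194.94)
```

```text
turn [-0.  0.  0.] shift [ -6.97 -19.01   0.03] | t 1.15 pos [0.4967 0.1877 0.2303] hd 194.95 F [ 0.7 -0.   0.2] open 0.0938 q [ 0.23  0.21  1.6  -0.    1.33 -1.6 ]
```

Emit:
play_rows(series=[[0,0,0,-1.5,-4,0,0],[0,0,0,-3,-8,0,0],[0,0,0,-4.5,-12,0,0],[0,0,0,-6,-16,0,0],[0,0,0,-7,-18.5,0,0],[0,0,0,-7,-19,0,0],[0,0,0,-7,-19,0,0],[0,0,0,-7,-19,0,0],[0,0,0,-7,-19,0,0],[0,0,0,-7,-19,0,0]])

```text
time_s: 2.15
position: [0.6114, 0.0251, 0.2308]
tcp_rot: [-0.13, 0.991, 0.0, 0.0]
ft_force: [-0.5, 0.4, 0.3]
opening: 0.094
```

Run:
```python
from h import *
from workcell import capture
go(.613,.022,.23,194.94)
c=capture("wrist");np.savez("pics/w1.npz",**{k:np.array(v) for k,v in c.items()})
im=c["img"][:,:,::-1].copy()
cv2.imwrite("pics/w1raw.png",im)
im=cv2.convertScaleAbs(cv2.resize(im,(800,500)),alpha=1.3)
pm=[.524,-.0015,.2607]
rect=lambda x0,x1,y0,y1,z:[(x0,y0,z),(x1,y0,z),(x1,y1,z),(x0,y1,z)]
for L,col in((rect(-.06,.06,-.035,.035,.07),(0,0,255)),(rect(-.032,.032,-.006,.006,.108),(255,0,255)),(rect(.075,.109,-.006,.006,.117),(255,255,0)),(rect(-.103,.147,-.085,.085,.05),(0,255,0))):
    cv2.polylines(im,[(proj(c,pts(pm,L))*1.25*8).astype(np.int32)],True,col,1,cv2.LINE_AA,3)
cv2.imwrite("pics/w1.png",im)
```

```text
turn [0.  0.  0.1] shift [-0.07 -0.34  0.08] | t 2.15 pos [0.6114 0.0251 0.2308] hd 194.99 F [-0.5  0.4  0.3] open 0.094 q [-0.07  0.33  1.42  0.    1.39 -1.91]
```

View pics/w1.png

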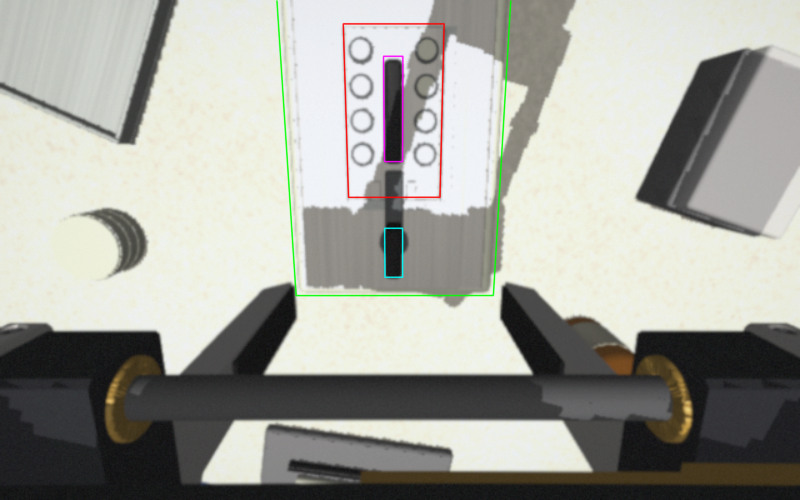

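The overlay on the wrist view matches the handle (393,110), the finger bar (394,195) and the grip (393,252) to about 1 mm. I descend in two stages.

Run:
```python
from h import *
go(.6129,.0222,.112,194.94)
```

```text
turn [0. 0. 0.] shift [-0.06 -0.31 11.88] | t 2.2 pos [0.6115 0.025  0.2308] hd 194.98 F [-0.7 -0.7 -0.6] open 0.0941 q [-0.07  0.33  1.42  0.    1.39 -1.91]
```

Emit:
play_rows(series=[[0,0,0,0,-0.3,1,0],[0,0,0,-0.1,-0.3,2.5,0],[0,0,0,-0.1,-0.3,4,0],[0,0,0,-0.1,-0.3,5.5,0],[0,0,0,-0.1,-0.3,7,0],[0,0,0,-0.1,-0.3,8,0],[0,0,0,-0.1,-0.3,8,0],[0,0,0,-0.1,-0.3,8,0],[0,0,0,-0.1,-0.3,8,0],[0,0,0,-0.1,-0.3,8,0]])

```text
time_s: 3.2
position: [0.6143, 0.0213, 0.1513]
tcp_rot: [-0.13, 0.992, -0.0, 0.001]
ft_force: [-0.4, 0.5, -0.5]
opening: 0.0936
```

Run:
```python
from h import *
from workcell import capture
go(.6129,.0222,.112,194.94)
c=capture("scene");np.savez("pics/s2.npz",**{k:np.array(v) for k,v in c.items()})
cv2.imwrite("pics/s2.png",cv2.convertScaleAbs(cv2.resize(c["img"][120:290,200:370,::-1],None,fx=3.5,fy=3.5,interpolation=cv2.INTER_CUBIC),alpha=1.3))
c=capture("wrist");im=c["img"][:,:,::-1].copy();im=cv2.convertScaleAbs(im,alpha=1.4)
pm=[.524,-.0015,.2607]
rect=lambda x0,x1,y0,y1,z:[(x0,y0,z),(x1,y0,z),(x1,y1,z),(x0,y1,z)]
for L,col in((rect(-.032,.032,-.006,.006,.108),(255,0,255)),(rect(.075,.109,-.006,.006,.117),(255,255,0))):
    cv2.polylines(im,[(proj(c,pts(pm,L))*8).astype(np.int32)],True,col,1,cv2.LINE_AA,3)
cv2.imwrite("pics/w2.png",im)
```

```text
turn [-0.   0.1 -0. ] shift [0.12 0.13 3.93] | t 3.2 pos [0.6143 0.0213 0.1513] hd 194.9 F [-0.4  0.5 -0.5] open 0.0936 q [-0.08  0.39  1.54  0.    1.21 -1.91]
```

View pics/w2.png

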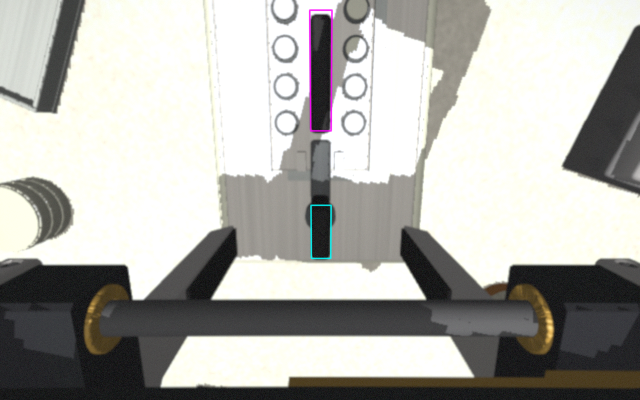

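View pics/s2.png

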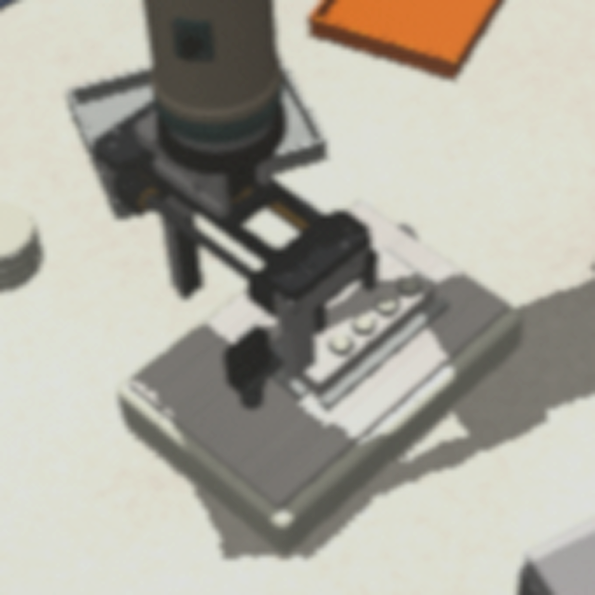

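Emit:
play_rows(series=[[0,0,0,0.1,0.1,1,0],[0,0,0,0.1,0.1,2,0],[0,0,0,0.1,0.1,3,0],[0,0,0,0.1,0.1,3.6,0],[0,0,0,0.1,0.1,4,0],[0,0,0,0.1,0.1,4,0],[0,0,0,0.1,0.1,4,0],[0,0,0,0.1,0.1,4,0],[0,0,0,0.1,0.1,4,0],[0,0,0,0.1,0.1,4,0]])

```text
time_s: 4.3
position: [0.6127, 0.022, 0.1108]
tcp_rot: [-0.13, 0.992, -0.0, 0.0]
ft_force: [-0.3, 0.0, 0.9]
opening: 0.0941
```

Run:
```python
from h import *
for i in range(3): go(.6129,.0222,.112,194.94)
from workcell import capture
c=capture("scene")
cv2.imwrite("pics/s3.png",cv2.convertScaleAbs(cv2.resize(c["img"][140:290,200:350,::-1],None,fx=4,fy=4,interpolation=cv2.INTER_CUBIC),alpha=1.3))
go(.6129,.0222,.112,194.94)
```

```text
turn [-0.  0. -0.] shift [-0.02  0.02 -0.12] | t 4.3 pos [0.6127 0.022  0.1108] hd 194.9 F [-0.3  0.   0.9] open 0.0941 q [-0.08  0.42  1.6   0.    1.12 -1.91]
turn [-0.  0. -0.] shift [-0.02  0.02 -0.12] | t 4.3 pos [0.6127 0.022  0.1108] hd 194.9 F [-0.3  0.   0.9] open 0.0941 q [-0.08  0.42  1.6   0.    1.12 -1.91]
turn [-0.  0. -0.] shift [-0.02  0.02 -0.12] | t 4.3 pos [0.6127 0.022  0.1108] hd 194.9 F [-0.3  0.   0.9] open 0.0941 q [-0.08  0.42  1.6   0.    1.12 -1.91]
turn [-0.  0. -0.] shift [-0.03  0.02 -0.13] | t 4.35 pos [0.6127 0.022  0.1107] hd 194.9 F [ 0.2 -0.1 -0.6] open 0.0938 q [-0.08  0.42  1.6   0.    1.12 -1.91]
```

View pics/s3.png

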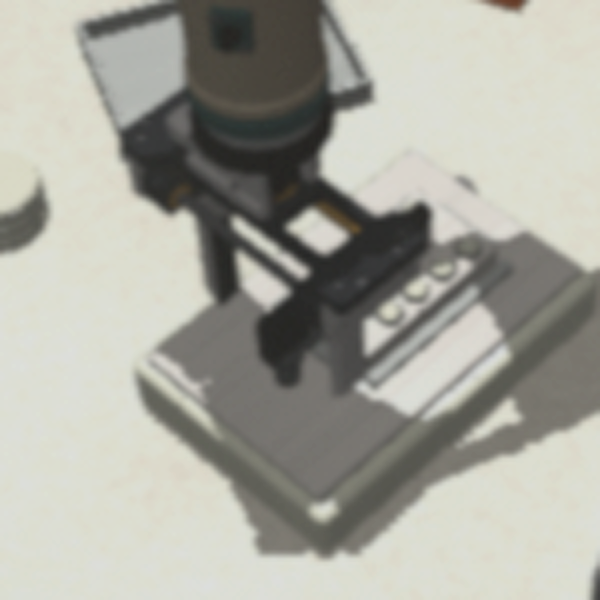

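The jaws straddle the black grip: their tips at (222,300) and (347,390) have their midpoint on the grip at (285,345). I close now.

Emit:
play_rows(series=[[0,0,0,0,0,0,0.5],[0,0,0,0,0,0,0.75],[0,0,0,0,0,0,0.85],[0,0,0,0,0,0,0.9],[0,0,0,0,0,0,0.95],[0,0,0,0,0,0,1],[0,0,0,0,0,0,1],[0,0,0,0,0,0,1],[0,0,0,0,0,0,1],[0,0,0,0,0,0,1]], force=40)

```text
time_s: 5.35
position: [0.6126, 0.022, 0.1105]
tcp_rot: [-0.13, 0.992, 0.0, 0.0]
ft_force: [-0.1, 0.4, -0.5]
opening: 0.0177
```

Emit:
play_rows(series=[[0,0,0,0,0,0,1],[0,0,0,0,0,0,1],[0,0,0,0,0,0,1],[0,0,0,0,0,-0.3,1],[0,0,0,0,0,-0.7,1],[0,0,0,0,0,-1.1,1],[0,0,0,0,0,-1.5,1],[0,0,0,0,0,-1.6,1],[0,0,0,0,0,-1.6,1],[0,0,0,0,0,-1.6,1]], force=40)

```text
time_s: 6.35
position: [0.6125, 0.0219, 0.1262]
tcp_rot: [-0.13, 0.992, 0.0, -0.0]
ft_force: [2.3, -0.7, -9.3]
opening: 0.0113
```

Run:
```python
from h import *
go(.6129,.0222,.128,114.94)
from workcell import capture
c=capture("wrist")
cv2.imwrite("pics/w4.png",cv2.convertScaleAbs(c["img"][:,:,::-1],alpha=1.4))
c=capture("scene")
cv2.imwrite("pics/s4.png",cv2.convertScaleAbs(cv2.resize(c["img"][140:290,200:350,::-1],None,fx=4,fy=4,interpolation=cv2.INTER_CUBIC),alpha=1.3))
```

```text
turn [-0. -0. 80.] shift [-0.05  0.01 -0.18] | t 6.35 pos [0.6125 0.0219 0.1262] hd 194.9 F [ 2.3 -0.7 -9.3] open 0.0113 q [-0.08  0.4   1.58 -0.    1.16 -1.91]
```

View pics/s4.png

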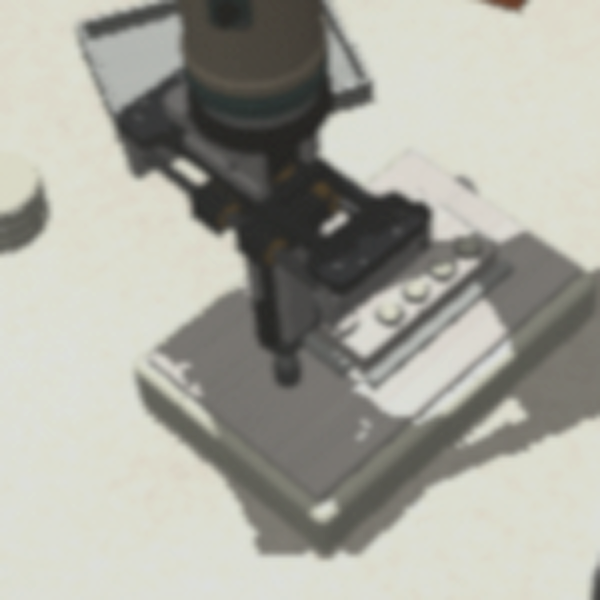

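View pics/w4.png

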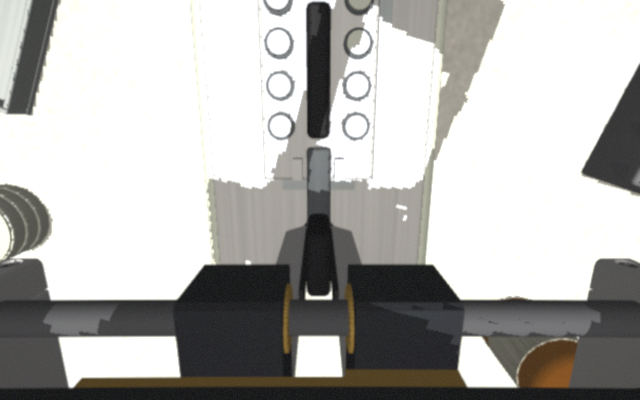

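The finger is up about 16 mm: 9.3 N of wrist force fits the spring, and the wrist view shows the bar (318,185) above the ears. Now I swing it.

Emit:
play_rows(series=[[0,0,4,0,0,0,1],[0,0,12,0,0,0,1],[0,0,20,0,0,0,1],[0,0,28,0,0,0,1],[0,0,36,0,0,0,1],[0,0,44,0,0,0,1],[0,0,52,0,0,0,1],[0,0,60,0,0,0,1],[0,0,67,0,0,0,1],[0,0,72,0,0,0,1]])

```text
time_s: 7.45
position: [0.613, 0.0233, 0.1264]
tcp_rot: [0.48, 0.877, 0.001, -0.0]
ft_force: [2.5, 3.1, -9.3]
opening: 0.0119
```

Run:
```python
from h import *
go(.6129,.0222,.1045,114.94)
```

```text
turn [ 0.1 -0.1  7.7] shift [-0.09 -0.07  2.19] | t 7.45 pos [0.613  0.0233 0.1264] hd 122.66 F [ 2.5  3.1 -9.3] open 0.0119 q [-0.08  0.4   1.58  0.    1.16 -0.65]
```

Emit:
play_rows(series=[[0,0,5,0,0,0,1],[0,0,8,0,0,0,1],[0,0,8,0,0,0.3,1],[0,0,8,0,0,0.7,1],[0,0,8,0,0,1.1,1],[0,0,8,0,0,1.5,1],[0,0,8,0,0,1.8,1],[0,0,8,0,0,2.0,1],[0,0,8,0,0,2.1,1],[0,0,8,0,0,2.1,1]])

```text
time_s: 8.45
position: [0.6132, 0.0233, 0.1057]
tcp_rot: [0.538, 0.843, 0.001, -0.0]
ft_force: [3.2, 4.9, -6.7]
opening: 0.0116
```

Run:
```python
from h import *
go(.6129,.0222,.1045,114.94)
from workcell import capture
c=capture("scene")
cv2.imwrite("pics/s5.png",cv2.convertScaleAbs(cv2.resize(c["img"][140:290,200:350,::-1],None,fx=4,fy=4,interpolation=cv2.INTER_CUBIC),alpha=1.3))
```

```text
turn [ 0.1 -0.1  0. ] shift [-0.09 -0.07  0.12] | t 8.45 pos [0.6132 0.0233 0.1057] hd 114.95 F [ 3.2  4.9 -6.7] open 0.0116 q [-0.08  0.42  1.61  0.    1.11 -0.51]
```

View pics/s5.png

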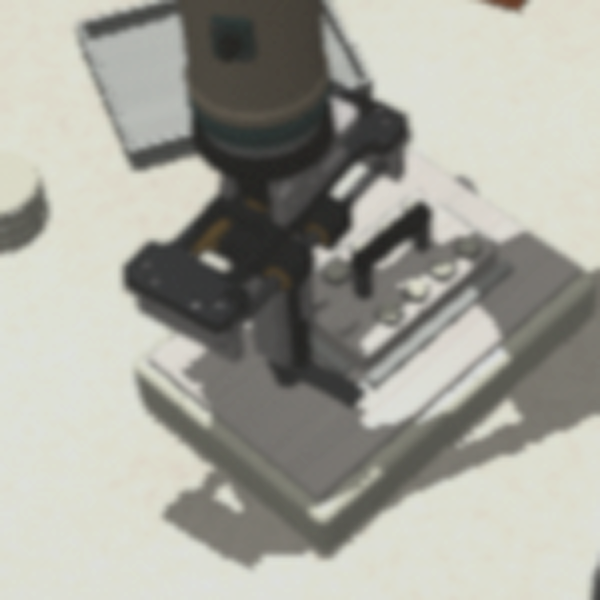

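The finger is swung aside by about 80 degrees, with its bar near (335,385). I lower it the last millimetre and open only partly so the jaw stays clear of the handle, then rise.

Emit:
play_rows(series=[[0,0,0,0,0,0.1,1],[0,0,0,0,0,0.15,1],[0,0,0,0,0,0.15,0.8],[0,0,0,0,0,0.15,0.6],[0,0,0,0,0,0.15,0.6],[0,0,0,0,0,0.15,0.6],[0,0,0,0,0,0.15,0.6],[0,0,0,0,0,-1,0.6],[0,0,0,0,0,-3,0.6],[0,0,0,0,0,-5.5,0.6]])

```text
time_s: 9.5
position: [0.612, 0.0219, 0.1609]
tcp_rot: [0.538, 0.843, -0.0, -0.001]
ft_force: [0.1, -0.0, 0.9]
opening: 0.0379
```

Run:
```python
from h import *
go(.524,-.0015,.18,194.94)
```

```text
turn [ -0.   -0.1 -80. ] shift [ 1.58 -8.97 -1.89] | t 9.5 pos [0.612  0.0219 0.1609] hd 114.9 F [ 0.1 -0.   0.9] open 0.0379 q [-0.08  0.38  1.53 -0.    1.24 -0.51]
```

Emit:
play_rows(series=[[0,0,-4,0.1,-0.5,-0.2,0.6],[0,0,-12,0.3,-1.5,-0.5,0.5],[0,0,-20,0.5,-3,-0.5,0.4],[0,0,-28,0.8,-4.5,-0.5,0.4],[0,0,-36,1.0,-6,-0.5,0.4],[0,0,-44,1.3,-7.5,-0.5,0.4],[0,0,-52,1.6,-8.7,-0.5,0.4],[0,0,-60,1.6,-9,-0.5,0.4],[0,0,-68,1.6,-9,-0.5,0.4],[0,0,-75,1.6,-9,-0.5,0.4]])

```text
time_s: 10.5
position: [0.5242, -0.0015, 0.1665]
tcp_rot: [-0.089, 0.996, -0.0, 0.001]
ft_force: [-0.5, 0.2, 0.9]
opening: 0.0568
```

Run:
```python
from h import *
go(.524,-.0015,.15,194.94)
```

```text
turn [-0.   0.1 -4.7] shift [0.02 0.01 1.65] | t 10.5 pos [ 0.5242 -0.0015  0.1665] hd 190.2 F [-0.5  0.2  0.9] open 0.0568 q [-0.14  0.24  1.72 -0.    1.18 -1.88]
```

Emit:
play_rows(series=[[0,0,-3,0,0,0.2,0.4],[0,0,-5,0,0,0.6,0.4],[0,0,-5,0,0,1.0,0.4],[0,0,-5,0,0,1.3,0.4],[0,0,-5,0,0,1.3,0.4],[0,0,-5,0,0,1.3,0.4],[0,0,-5,0,0,1.3,0.4],[0,0,-5,0,0,1.3,0.4],[0,0,-5,0,0,1.3,0.4],[0,0,-5,0,0,1.3,0.4]])

```text
time_s: 11.5
position: [0.5242, -0.0014, 0.1525]
tcp_rot: [-0.13, 0.992, 0.0, 0.0]
ft_force: [-0.1, -0.3, -0.7]
opening: 0.0563
```

Run:
```python
from h import *
from workcell import capture
c=capture("wrist");im=cv2.convertScaleAbs(c["img"][:,:,::-1],alpha=1.4)
pm=[.524,-.0015,.2607]
rect=lambda x0,x1,y0,y1,z:[(x0,y0,z),(x1,y0,z),(x1,y1,z),(x0,y1,z)]
for L,col in((rect(-.032,.032,-.006,.006,.108),(255,0,255)),(rect(-.06,.06,-.035,.035,.07),(0,0,255))):
    cv2.polylines(im,[(proj(c,pts(pm,L))*8).astype(np.int32)],True,col,1,cv2.LINE_AA,3)
cv2.imwrite("pics/w6.png",im)
c=capture("scene")
cv2.imwrite("pics/s6.png",cv2.convertScaleAbs(cv2.resize(c["img"][140:290,200:350,::-1],None,fx=4,fy=4,interpolation=cv2.INTER_CUBIC),alpha=1.3))
go(.524,-.0015,.111,194.94)
```

```text
turn [ 0.  0. -0.] shift [ 0.02 -0.01  4.15] | t 11.6 pos [ 0.5242 -0.0014  0.1525] hd 194.9 F [-0.8  0.2  0.7] open 0.0563 q [-0.14  0.26  1.74  0.    1.15 -1.97]
```

View pics/w6.png

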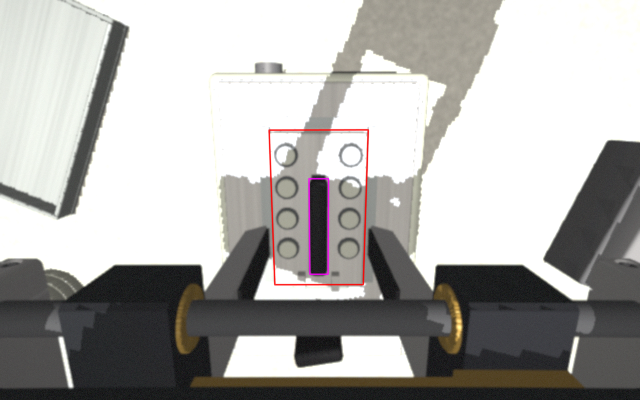

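View pics/s6.png

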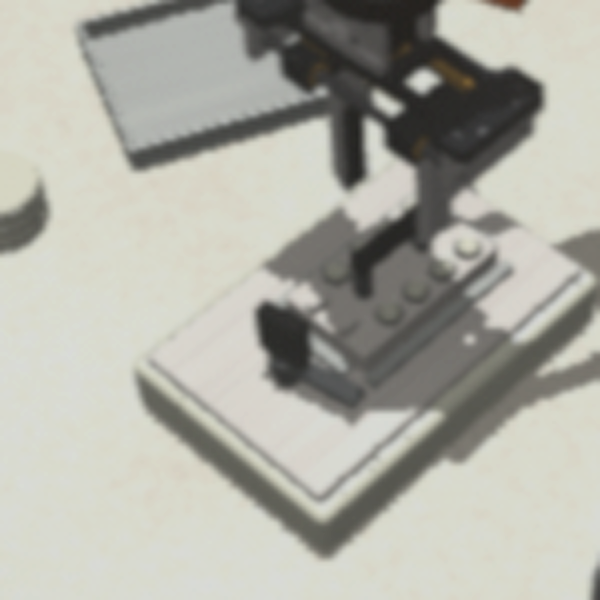

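The finger now points sideways at (320,385), with the block clear of it. The handle overlay matches to about 1 mm. I descend and close.

Emit:
play_rows(series=[[0,0,0,0,0,0.6,0.4],[0,0,0,0,0,1.6,0.4],[0,0,0,0,0,2.6,0.4],[0,0,0,0,0,3.5,0.4],[0,0,0,0,0,4.1,0.4],[0,0,0,0,0,4.1,0.6],[0,0,0,0,0,4.1,0.8],[0,0,0,0,0,4.1,1],[0,0,0,0,0,4.1,1],[0,0,0,0,0,4.1,1]], force=45)

```text
time_s: 12.6
position: [0.5244, -0.0014, 0.1118]
tcp_rot: [-0.13, 0.992, -0.0, 0.0]
ft_force: [0.1, 0.8, -0.7]
opening: 0.0199
```

Emit:
play_rows(series=[[0,0,0,0,0,0,1],[0,0,0,0,0,0,1],[0,0,0,0,0,0,1],[0,0,0,0,0,-0.2,1],[0,0,0,0,0,-0.5,1],[0,0,0,0,0,-0.8,1],[0,0,0,0,0,-1.2,1],[0,0,0,0,0,-1.5,1],[0,0,0,0,0,-1.5,1],[0,0,0,0,0,-1.5,1]], force=45)

```text
time_s: 13.6
position: [0.5242, -0.0014, 0.1266]
tcp_rot: [-0.13, 0.992, 0.0, 0.0]
ft_force: [-0.0, 0.2, -4.3]
opening: 0.0116
```

Run:
```python
from h import *
from workcell import capture
c=capture("scene")
cv2.imwrite("pics/s7.png",cv2.convertScaleAbs(cv2.resize(c["img"][140:290,200:350,::-1],None,fx=4,fy=4,interpolation=cv2.INTER_CUBIC),alpha=1.3))
go(.5035,-.2718,.2,170.2)
```

```text
turn [ 0.  -0.  24.7] shift [  8.94 -25.6   -7.36] | t 13.65 pos [ 0.5241 -0.0014  0.1264] hd 194.9 F [-0.1  0.3 -3.7] open 0.0119 q [-0.14  0.28  1.77  0.    1.09 -1.97]
```

View pics/s7.png

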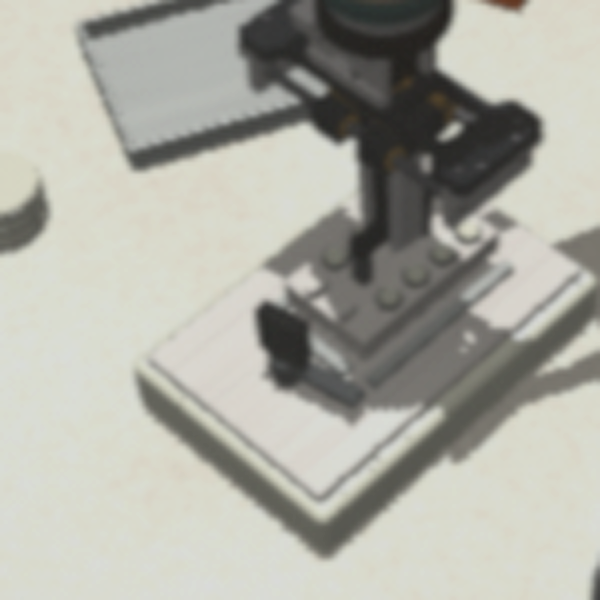

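The block is up and clear, with about 4 N on the wrist. I raise it and carry it to the tray.

Emit:
play_rows(series=[[0,0,0,0,0,-1,1],[0,0,0,0,0,-3,1],[0,0,0,0.2,-0.5,-5,1],[0,0,3,0.8,-2.5,-5.5,1],[0,0,7,2,-5.5,-5.5,1],[0,0,11,3,-9,-5.5,1],[0,0,15,4.3,-12.5,-5.5,1],[0,0,19,5.6,-16,-5.5,1],[0,0,22,6.8,-19.5,-5.5,1],[0,0,24,7.8,-22.5,-5.5,1]])

```text
time_s: 14.65
position: [0.5064, -0.2409, 0.1821]
tcp_rot: [0.081, 0.997, -0.0, 0.0]
ft_force: [0.9, 0.1, -4.2]
opening: 0.0112
```

Run:
```python
from h import *
go(.5035,-.2718,.12,170.2)
```

```text
turn [-0.   0.   0.6] shift [-0.2  -3.09  6.22] | t 14.65 pos [ 0.5064 -0.2409  0.1821] hd 170.76 F [ 0.9  0.1 -4.2] open 0.0112 q [-0.57  0.29  1.62 -0.    1.24 -1.98]
```

Emit:
play_rows(series=[[0,0,0.6,-0.1,-1.5,0,1],[0,0,0.6,-0.2,-2.6,0.5,1],[0,0,0.6,-0.2,-3.1,1.5,1],[0,0,0.6,-0.2,-3.1,3,1],[0,0,0.6,-0.2,-3.1,4.5,1],[0,0,0.6,-0.2,-3.1,5.7,1],[0,0,0.6,-0.2,-3.1,6.2,1],[0,0,0.6,-0.2,-3.1,6.2,1],[0,0,0.6,-0.2,-3.1,6.2,1],[0,0,0.6,-0.2,-3.1,6.2,1]])

```text
time_s: 15.65
position: [0.5043, -0.27, 0.1202]
tcp_rot: [0.084, 0.996, -0.0, 0.001]
ft_force: [-0.8, 0.0, -4.2]
opening: 0.0115
```

Run:
```python
from h import *
from workcell import capture
c=capture("wrist");im=cv2.convertScaleAbs(c["img"][:,:,::-1],alpha=1.4)
p=[.5035,-.2718,-.171]
rect=lambda x0,x1,y0,y1,z:[(x0,y0,z),(x1,y0,z),(x1,y1,z),(x0,y1,z)]
for L,col in((rect(-.09,.09,-.07,.07,.022),(255,0,255)),(rect(-.06,.06,-.035,.035,.004),(0,0,255))):
    cv2.polylines(im,[(proj(c,pts(p,L))*8).astype(np.int32)],True,col,1,cv2.LINE_AA,3)
cv2.imwrite("pics/w8.png",im)
c=capture("scene")
cv2.imwrite("pics/s8.png",cv2.convertScaleAbs(cv2.resize(c["img"][90:240,170:320,::-1],None,fx=4,fy=4,interpolation=cv2.INTER_CUBIC),alpha=1.3))
go(.5035,-.2718,.0655,170.2)
```

```text
turn [-0.   0.1  0.1] shift [ 0.04 -0.18  5.46] | t 15.75 pos [ 0.5041 -0.2701  0.1201] hd 170.3 F [ 0.6 -0.1 -4.3] open 0.0112 q [-0.61  0.35  1.68  0.    1.11 -2.02]
```

View pics/w8.png

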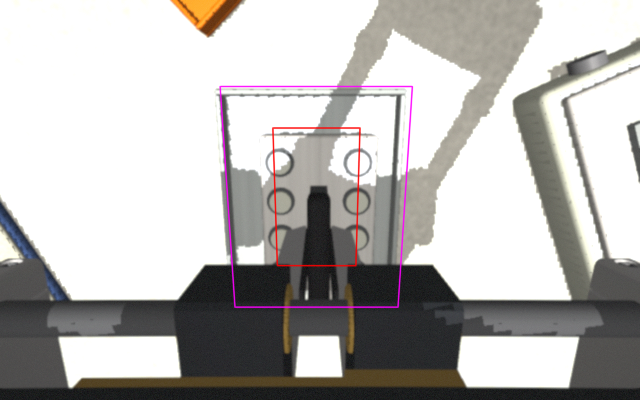

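View pics/s8.png

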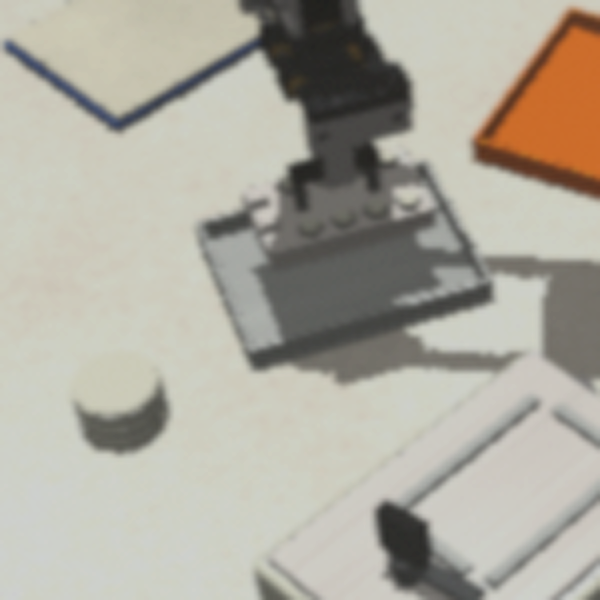

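The block hangs above the middle of the tray, with its sides parallel to the tray's (wrist (318,200), scene (345,230)). I lower it.

Emit:
play_rows(series=[[0,0,0,0,-0.2,0.7,1],[0,0,0,0,-0.2,1.7,1],[0,0,0,0,-0.2,2.8,1],[0,0,0,0,-0.2,3.8,1],[0,0,0,0,-0.2,4.5,1],[0,0,0,0,-0.2,4.9,1],[0,0,0,0,-0.2,5.1,1],[0,0,0,0,-0.2,5.1,1],[0,0,0,0,-0.2,5.1,1],[0,0,0,0,-0.2,5.1,1]])

```text
time_s: 16.75
position: [0.5037, -0.272, 0.0689]
tcp_rot: [0.085, 0.996, -0.0, 0.0]
ft_force: [0.5, 0.2, -4.4]
opening: 0.0115
```

Emit:
play_rows(series=[[0,0,0,0,0,0.05,1],[0,0,0,0,0,0.1,1],[0,0,0,0,0,0.15,1],[0,0,0,0,0,0.2,1],[0,0,0,0,0,0.25,1],[0,0,0,0,0,0.3,1],[0,0,0,0,0,0.3,1],[0,0,0,0,0,0.3,1],[0,0,0,0,0,0.3,1],[0,0,0,0,0,0.3,1]])

```text
time_s: 17.75
position: [0.5034, -0.2718, 0.0657]
tcp_rot: [0.085, 0.996, -0.0, 0.0]
ft_force: [-0.9, 0.8, 1.0]
opening: 0.0116
```

There is contact: the wrist force went from -4.4 to +1 N at the expected height of 65.7 mm. I release and rise.

Emit:
play_rows(series=[[0,0,0,0,0,0,0.9],[0,0,0,0,0,0,0.7],[0,0,0,0,0,0,0.5],[0,0,0,0,0,0,0.5],[0,0,0,0,0,0,0.5],[0,0,0,0,0,0,0.5],[0,0,0,0,0,-0.5,0.5],[0,0,0,0,0,-2,0.5],[0,0,0,0,0,-5,0.5],[0,0,0,0,0,-9,0.5]])

```text
time_s: 18.75
position: [0.5023, -0.271, 0.1551]
tcp_rot: [0.085, 0.996, 0.001, -0.002]
ft_force: [0.1, 0.2, 0.9]
opening: 0.0471
```

Run:
```python
from h import *
go(.6129,.0222,.17,114.9)
from workcell import capture
c=capture("scene")
cv2.imwrite("pics/s9.png",cv2.convertScaleAbs(cv2.resize(c["img"][110:260,190:340,::-1],None,fx=4,fy=4,interpolation=cv2.INTER_CUBIC),alpha=1.3))
```

```text
turn [-0.  -0.2 55.4] shift [-5.96 30.77 -1.46] | t 18.75 pos [ 0.5023 -0.271   0.1551] hd 170.3 F [0.1 0.2 0.9] open 0.0471 q [-0.62  0.32  1.63  0.    1.19 -2.02]
```

View pics/s9.png

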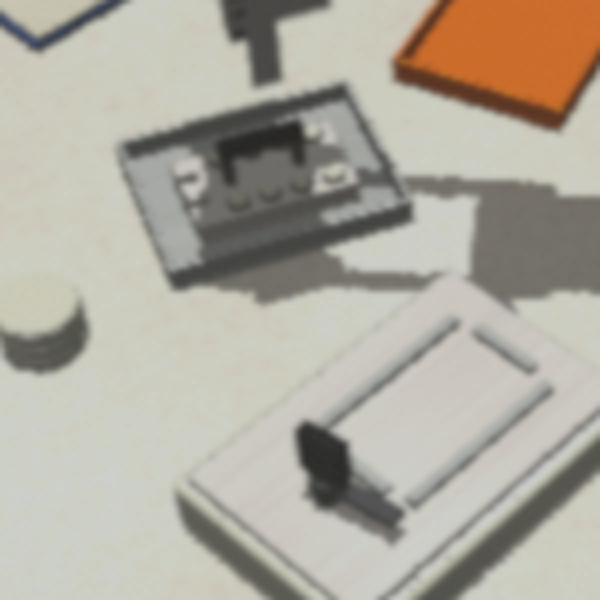

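The block sits flat inside the tray (265,190) and the finger is down and still swung aside (345,490). I go back to the grip.

Emit:
play_rows(series=[[0,0,2,-0.3,1,-1,0.5],[0,0,7,-0.8,4,-2,0.5],[0,0,13,-1.6,8,-2,0.5],[0,0,19,-2.4,12,-2,0.5],[0,0,26,-3.2,16,-2,0.5],[0,0,33,-4,20,-2,0.5],[0,0,40,-4.8,24,-2,0.5],[0,0,47,-5.5,28,-2,0.5],[0,0,53,-6,30.3,-2,0.5],[0,0,55.4,-6,30.8,-2,0.5]])

```text
time_s: 19.8
position: [0.6155, 0.0247, 0.1756]
tcp_rot: [0.538, 0.843, 0.001, 0.0]
ft_force: [0.1, -0.7, -0.1]
opening: 0.0473
```

Run:
```python
from h import *
from workcell import capture
c=capture("wrist");im=cv2.convertScaleAbs(c["img"][:,:,::-1],alpha=1.4)
go(.6129,.0222,.105,114.9)
p=[.6129,.0222,np.radians(14.94-80)]
rect=lambda x0,x1,y0,y1,z:[(x0,y0,z),(x1,y0,z),(x1,y1,z),(x0,y1,z)]
for L,col in((rect(-.017,.017,-.006,.006,.111),(255,0,255)),(rect(-.06,-.0,-.007,.007,.071),(0,0,255))):
    cv2.polylines(im,[(proj(c,pts(p,L))*8).astype(np.int32)],True,col,1,cv2.LINE_AA,3)
cv2.imwrite("pics/w10.png",im)
```

```text
turn [ 0.1 -0.  -0. ] shift [-0.1  -0.3   7.06] | t 19.85 pos [0.6151 0.0243 0.1756] hd 114.9 F [ 0.2  0.2 -0.7] open 0.0471 q [-0.07  0.37  1.5   0.    1.27 -0.51]
```

View pics/w10.png

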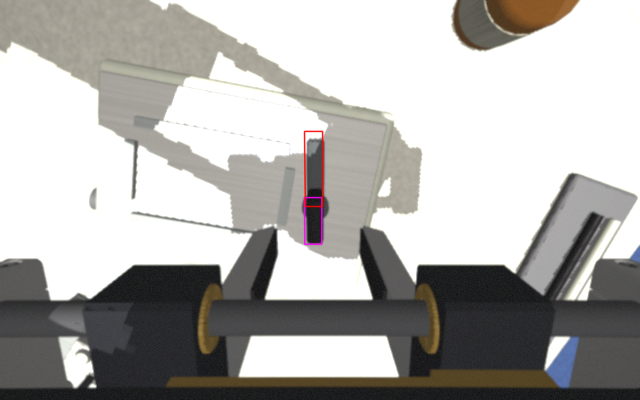

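The grip sits as predicted (314,222). I descend and grip it.

Emit:
play_rows(series=[[0,0,0,0,-0.1,0.7,0.5],[0,0,0,-0.1,-0.2,2,0.5],[0,0,0,-0.1,-0.2,3.5,0.5],[0,0,0,-0.1,-0.2,5,0.5],[0,0,0,-0.1,-0.2,6.3,0.5],[0,0,0,-0.1,-0.2,7,0.5],[0,0,0,-0.1,-0.2,7.1,0.5],[0,0,0,-0.1,-0.2,7.1,0.5],[0,0,0,-0.1,-0.2,7.1,0.5],[0,0,0,-0.1,-0.2,7.1,0.5]])

```text
time_s: 20.85
position: [0.6135, 0.0199, 0.1052]
tcp_rot: [0.538, 0.843, 0.0, 0.001]
ft_force: [-1.0, 0.4, -0.5]
opening: 0.0468
```

Run:
```python
from h import *
go(.6128,.0221,.105,114.94)
```

```text
turn [ 0.1  0.  -0. ] shift [0.23 0.02 0.02] | t 20.85 pos [0.6135 0.0199 0.1052] hd 114.91 F [-1.   0.4 -0.5] open 0.0468 q [-0.08  0.42  1.61  0.    1.11 -0.52]
```

Emit:
play_rows(series=[[0,0,0,0.2,0,0,0.5],[0,0,0,0.2,0,0,0.5],[0,0,0,0.2,0,0,0.6],[0,0,0,0.2,0,0,0.7],[0,0,0,0.2,0,0,0.8],[0,0,0,0.2,0,0,0.9],[0,0,0,0.2,0,0,1],[0,0,0,0.2,0,0,1],[0,0,0,0.2,0,0,1],[0,0,0,0.2,0,0,1]], force=40)

```text
time_s: 21.85
position: [0.6136, 0.0223, 0.1045]
tcp_rot: [0.538, 0.843, 0.001, 0.001]
ft_force: [4.7, 2.2, -3.1]
opening: 0.0118
```

Run:
```python
from h import *
go(.6128,.0221,.115,194.9)
```

```text
turn [  0.1   0.1 -80. ] shift [ 0.01 -0.08 -1.05] | t 21.85 pos [0.6136 0.0223 0.1045] hd 114.89 F [ 4.7  2.2 -3.1] open 0.0118 q [-0.08  0.42  1.61  0.    1.11 -0.51]
```

Emit:
play_rows(series=[[0,0,0,0,-0.1,-0.3,1],[0,0,-4,0,-0.1,-0.6,1],[0,0,-12,0,-0.1,-0.6,1],[0,0,-20,0,-0.1,-0.6,1],[0,0,-28,0,-0.1,-0.6,1],[0,0,-36,0,-0.1,-0.6,1],[0,0,-44,0,-0.1,-0.6,1],[0,0,-52,0,-0.1,-0.6,1],[0,0,-60,0,-0.1,-0.6,1],[0,0,-67,0,-0.1,-0.6,1]])

```text
time_s: 22.85
position: [0.6134, 0.0221, 0.11]
tcp_rot: [-0.019, 1.0, 0.001, 0.002]
ft_force: [6.4, 3.3, -7.3]
opening: 0.0118
```

Run:
```python
from h import *
go(.6128,.0221,.1045,194.94)
```

```text
turn [  0.1   0.2 -12.8] shift [ 0.06 -0.    0.55] | t 22.85 pos [0.6134 0.0221 0.11  ] hd 182.17 F [ 6.4  3.3 -7.3] open 0.0118 q [-0.08  0.42  1.6   0.    1.12 -1.69]
```

Emit:
play_rows(series=[[0,0,-6,0,0,0,1],[0,0,-11,0,0,0,1],[0,0,-12.8,0.1,0,0,1],[0,0,-12.8,0.1,0,0,1],[0,0,-12.8,0.1,0,0.2,1],[0,0,-12.8,0.1,0,0.4,1],[0,0,-12.8,0.1,0,0.6,1],[0,0,-12.8,0.1,0,0.6,1],[0,0,-12.8,0.1,0,0.6,1],[0,0,-12.8,0.1,0,0.6,1]])

```text
time_s: 23.85
position: [0.6133, 0.0221, 0.1046]
tcp_rot: [-0.128, 0.992, 0.0, 0.003]
ft_force: [7.5, 3.3, -6.0]
opening: 0.0117
```

Run:
```python
from h import *
go(.6128,.0221,.1045,194.94)
from workcell import capture
c=capture("wrist");im=cv2.convertScaleAbs(c["img"][:,:,::-1],alpha=1.4)
np.savez("pics/w11.npz",**{k:np.array(v) for k,v in c.items()})
p=[.6129,.0222,np.radians(14.94)]
rect=lambda x0,x1,y0,y1,z:[(x0,y0,z),(x1,y0,z),(x1,y1,z),(x0,y1,z)]
for L,col in((rect(-.06,-.0,-.007,.007,.071),(0,0,255)),(rect(-.152,-.032,-.035,.035,.05),(0,255,0))):
    cv2.polylines(im,[(proj(c,pts(p,L))*8).astype(np.int32)],True,col,1,cv2.LINE_AA,3)
cv2.imwrite("pics/w11.png",im)
```

```text
turn [-0.   0.4 -0.3] shift [0.05 0.01 0.01] | t 23.85 pos [0.6133 0.0221 0.1046] hd 194.68 F [ 7.5  3.3 -6. ] open 0.0117 q [-0.08  0.42  1.61  0.    1.1  -1.91]
```

View pics/w11.png

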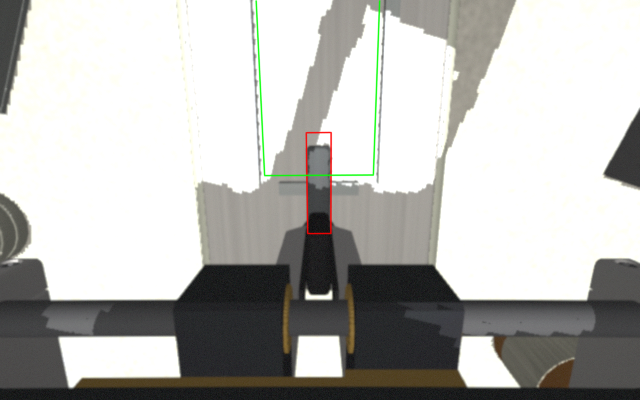

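The finger lines up with the nest: its tip at (319,150) is midway between the ledges at (257,100) and (380,100). I lower the last bit, release and rise.

Emit:
play_rows(series=[[0,0,-0.3,0,0,0.1,1],[0,0,-0.3,0,0,0.1,1],[0,0,-0.3,0,0,0.1,0.9],[0,0,-0.3,0,0,0.1,0.7],[0,0,-0.3,0,0,0.1,0.6],[0,0,-0.3,0,0,0.1,0.6],[0,0,-0.3,0,0,0.1,0.6],[0,0,-0.3,0,0,-1,0.6],[0,0,-0.3,0,0,-3,0.6],[0,0,-0.3,0,0,-6,0.6]])

```text
time_s: 24.9
position: [0.6091, 0.0212, 0.1643]
tcp_rot: [-0.13, 0.991, 0.0, -0.002]
ft_force: [0.3, 0.1, -0.0]
opening: 0.0375
```

Emit:
play_rows(series=[[0,0,0,1,0,-3,0.5],[0,0,0,2,0,-5,0.5],[0,0,0,3,0,-7,0.5],[0,0,0,4,0,-9,0.5],[0,0,0,5,0,-10,0.5],[0,0,0,5,0,-10,0.5],[0,0,0,5,0,-10,0.5],[0,0,0,5,0,-10,0.5],[0,0,0,5,0,-10,0.5],[0,0,0,5,0,-10,0.5]])

```text
time_s: 25.9
position: [0.562, 0.0084, 0.2635]
tcp_rot: [-0.131, 0.991, 0.0, -0.001]
ft_force: [0.1, 0.1, 0.5]
opening: 0.0469
```

Run:
```python
from h import *
from workcell import capture
go(.6128,.0221,.1045,194.94)
c=capture("wrist");im=cv2.convertScaleAbs(c["img"][:,:,::-1],alpha=1.2)
np.savez("pics/w12.npz",**{k:np.array(v) for k,v in c.items()})
p=[.6129,.0222,np.radians(14.94)]
rect=lambda x0,x1,y0,y1,z:[(x0,y0,z),(x1,y0,z),(x1,y1,z),(x0,y1,z)]
for L,col in((rect(-.059,-.0,-.007,.007,.071),(0,0,255)),(rect(-.017,.017,-.006,.006,.111),(255,0,255)),(rect(-.195,.055,-.085,.085,.05),(0,255,0))):
    cv2.polylines(im,[(proj(c,pts(p,L))*8).astype(np.int32)],True,col,1,cv2.LINE_AA,3)
cv2.imwrite("pics/w12.png",im)
c=capture("scene")
cv2.imwrite("pics/s12.png",cv2.convertScaleAbs(cv2.resize(c["img"][110:290,190:370,::-1],None,fx=3.3,fy=3.3,interpolation=cv2.INTER_CUBIC),alpha=1.3))
```

```text
turn [ 0.  -0.1  0.1] shift [-5.290e+00 -1.000e-02  1.589e+01] | t 25.9 pos [0.562  0.0084 0.2635] hd 195.01 F [0.1 0.1 0.5] open 0.0469 q [-0.11  0.24  1.47  0.    1.43 -1.94]
```

View pics/w12.png

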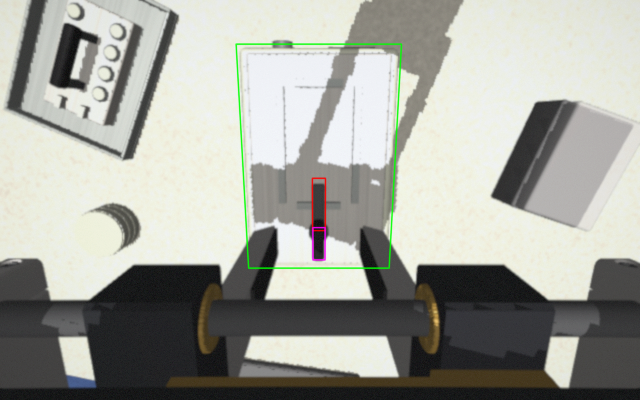

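View pics/s12.png

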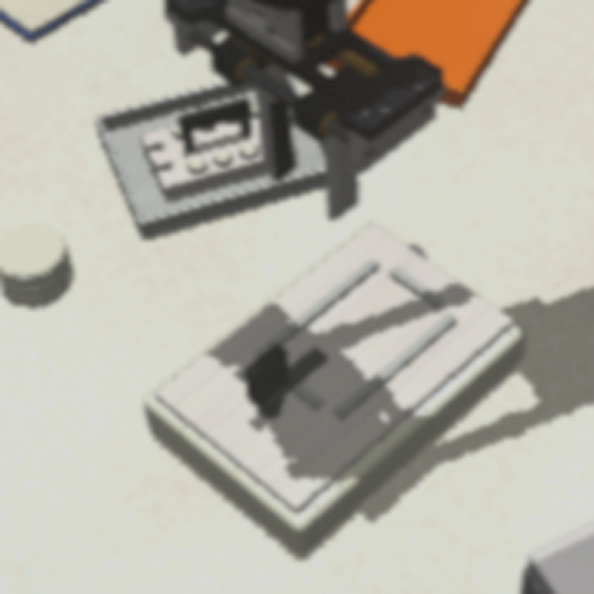

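The finger points straight over the empty nest (bar at (319,200) midway between ledges at 283 and 354) and is down. The block lies flat in the tray (82,55), and the dishes and tip box are undisturbed. I hand the job in.

Run:
```python
from workcell import workorder
print(workorder.close_job())
```

```text
the job is handed in; nothing more can be done
None
```

The job is handed in after about 26 s of robot time, out of 58 s allowed; no verdict was reported.

**What I did:**
- **Freeing the block:** I lifted the hold-down finger about 16 mm, swung it about 80° aside and let it down.
- **Moving the block:** I took it out by its handle and lowered it onto the tray floor until it touched, going from about 4 N hanging to about +1 N at touchdown. I released it there.
- **Putting the finger back:** I swung it back over the empty nest and lowered it. The hand was at the same height as when the finger was fully down earlier, within about 0.1 mm.

**Last checks:**
- **Finger:** it lies along the nest's centre line to about 1 px in the wrist view. That it is fully down rests on the hand height and the picture, as I have no joint reading.
- **Block:** it sits flat and upright inside the tray.
- **Other objects:** the dishes and tip box look undisturbed. I did not compare the bottle before and after, but nothing went near it.
- **Forces:** the highest wrist force I saw was about 10 N, during the finger moves. Side forces of up to about 8 N while swinging it back suggest the hand was roughly 1 mm off the swivel axis.
- **Disagreement:** the scene and top cameras put the mixer about 5 to 9 mm apart. I used the combined fit, and it matched the wrist views to 1–2 mm.

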